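# Rock-test a tray cover on the granite plate

### The job

Check the instrument-tray cover with the blue and yellow corner caps for rocking where it lies on the granite plate: press its blue corner down onto the plate, hold a moment and let go, then press the opposite, yellow corner down in the same way. Press gently, do not shift the cover, leave it lying on the plate with the blue corner standing up again, and leave the green-capped cover alone.

Things in the scene. Friction and masses are not known exactly. Their poses are not given: they have to be found in the camera images.
- cover: Twisted perforated steel cover, 204 x 138 mm, 0.45 kg, on a black granite plate (300 x 260 mm, top 40 mm above the table). Flat-topped round caps (34 mm wide, the highest parts) at x = +-85, y = +-52 mm: blue at (+x,+y), yellow at (-x,-y), two grey. Origin: middle of underside; x along the long side, z up. It rocks about the line through the grey caps; left alone, it tips yellow down.
- blue_corner (a point): Centre of the flat top of the blue cap. Left alone it stands about 65 mm above the table; about 1 N pushes it down to about 55 mm, where its foot meets the granite and it is rigid. Let go, it rises again.
- yellow_corner (a point): Centre of the flat top of the yellow cap. Left alone it is down, about 55 mm above the table, its foot on the granite (rigid); while the blue corner is pressed down it stands at about 65 mm.
- green_cover: A second, flat cover of the same size and make with four green caps, lying on the table beside the granite plate, top 15 mm above the table; already checked, to be left alone. Origin: middle of its underside, x along its long side.
Things that resemble listed ones, but are neither listed nor needed, are in the scene too. Leave any orange look-alike of the cover alone.

How it is judged:
On the way, in this order (a step that is already met when the one before it is completed fails the run):
1. the blue corner is held down on the plate by the fingers, the yellow one up (height (world z) of blue_corner below 0.058 m and height (world z) of yellow_corner above 0.061 m and horizontal distance between the grasp point and blue_corner below 0.045 m and contact force between the fingers and cover above 0.3 N), for 0.2 s.
2. the yellow corner is held down on the plate by the fingers, the blue one up (height (world z) of yellow_corner below 0.058 m and height (world z) of blue_corner above 0.061 m and horizontal distance between the grasp point and yellow_corner below 0.045 m and contact force between the fingers and cover above 1 N), for 0.2 s.
At the end, for the whole second after the job is handed in: The cover lies still and released on the granite plate, tipped back with the yellow corner down (cap top 50 to 58 mm above the work surface) and the blue one up (61 to 70 mm), both caps within 20 mm of where they began (height (world z) of yellow_corner between 0.05 and 0.058 m and height (world z) of blue_corner between 0.061 and 0.07 m and distance of each of blue_corner, yellow_corner from where it was at the start of the episode below 0.02 m and linear speed of cover below 0.01 m/s and contact force between the fingers and cover below 0.1 N); the robot touches nothing.
It fails at once if the green-capped cover is shifted by more than 15 mm (distance of green_cover from where it was at the start of the episode above 0.015 m).
It fails at once if the cover is pressed with more than 60 N (contact force between the fingers and cover above 60 N).
It also fails if it takes over 38 s, if anything falls off the work surface, if the arm or the gripper's body presses on something with over 40 N, if the wrist force passes 120 N, or if a joint passes its speed limit or range.

### The arm

A 6-joint arm with a two-finger parallel gripper is mounted at the origin on the work surface. World frame = base frame: x ahead of the robot, y to its left, z up, the work surface at z = 0. Lengths are in m, angles in rad, forces in N, time in s.
With the tool pointing down it reaches from about 0.25 to 0.725 m from the base axis. Payload 4 kg.
Tool frame: the origin (TCP) lies midway between the tips of the shut fingers; the grasp point (between the pads) lies 19 mm behind it; x points along the fingers, y is the direction in which the jaws open and shut, and the axes are right-handed (so a half turn about x gives the same grasp; the last joint's range is limited). The gripper opens to 85 mm and grips with 20 to 120 N. Pads are 22 mm wide; open, the fingers measure 114 mm over their backs; the gripper's body (76 mm by 85 mm) begins 54 mm behind the grasp point. The pads swing forward as they close: fully open they stand 13 mm farther back than shut.
Start: joints at [1.106, 0.241, 0.005, 1.335, 0, 1.571], TCP at [0.224, 0.447, 0.231] pointing down, gripper open.
Joint ranges: [-2.72, 2.72], [-1.05, 1.87], [-1.09, 1.28], [-1.99, 2.15], [-1.42, 1.44], [-3.14, 3.14]. Speed limits (rad/s): [2.79, 2.79, 3.14, 3.14, 3.14, 3.14].

### API

Orientations are given as a unit quaternion [x, y, z, w].
In Python, from workcell import * gives the robot as it stands.
- The arm moves only by the tool play_rows, never from a script. Its argument "plan" is a list of rows, each a list of 7 numbers: the shift along the tool's x, y, z in mm, then the turn, a rotation vector about the tool's x, y, z in rad, then the closure, from -1 (fully open) to 1 (shut). In form: [[x, y, z, rx, ry, rz, grip], ...]. A call has 1 to 20 rows; each row shifts and turns the commanded pose from where the row before left it, along the tool's axes as they then stand; what a row does not reach is not made up. A row lasts 1/12 s, in which the tool goes at most 41.7 mm and 7.16 degrees, less where a joint would pass 70% of its speed; a pose out of reach is approached as far as the arm can. A call with a gripper value outside its range is refused whole. The fingers move at their own pace and stop on an object; the grip force is fixed at half the most. Time passes only in rows, so rows that do not move let the fingers close. It gives the time, the measured TCP pose, the force and the opening at its end, in the units of the state.
- get_obs(): the state, without advancing time (a new reading comes with each control period).
- camera(name): name is "scene" or "side" or "wrist"; returns a dict with "frame" (384x512x3 uint8, red, green, blue), "depth" (384x512 float32, m along the optical axis (not along the pixel's ray), 0 where there is no reading), "fx", "fy", "cx", "cy" (pixels), "camera_from_world" (4x4, takes a point from world to camera coordinates). Camera axes: x right, y up, looking along -z (the intrinsics and any distortion apply to the point x, -y, -z); pixel columns grow to the right and rows downward; lengths in m; the calibration is good to about 2 mm. The wrist camera is an equidistant fisheye: a pixel r from the principal point sees the ray r / f radians off the axis. A picture is of the moment at which its call begins.
- job_done(): hands the job in, once; it reports no verdict.
Trained networks look in a picture, given as the dict that the camera call returned (one of the last four; its "shot" number tells which), for a name from the list of things; names that differ only in an ending like _2 or _b are one class to them, and where a whole thing is asked for, a point or a joint stands for the part that bears it (a point fixed in the world has none). Each returns a list of dicts, best first, with "confidence" (0 to 1); they miss things now and then, are a little off and sometimes report something else, mostly with a low value. They report only what shows in the picture. A call takes as long as a camera call. They do not tell look-alikes from the thing itself.
- search_frame(thing, picture): "centre" ([x, y, z] in m, in world coordinates, good to about 4 mm: the middle of the surface that is visible of it).
- pinpoint(thing, picture): "centre" ([x, y, z] in m, in world coordinates, good to about 4 mm: a listed point, or the origin of a listed thing).
The state is a dict: "clock": time; "joint_pos": joint angles; "joint_vel": joint speeds; "tau": joint torques, N m; "eef_pos": TCP position; "tool_rot": TCP orientation; "ft_force": force on the tool from outside, world axes, zero at the start; "ft_torque": the same for the moment, N m; "grip_width": finger opening in m.
Only numpy, scipy, OpenCV 4.12 (cv2) and the standard library are available. Lean on these libraries where they do the work, as an engineer would, in place of code of your own. Each camera call takes 0.05 s, during which the arm holds its last target. There are 200 camera calls.

## Working session

There is one attempt and no reset: what is moved stays moved. The work goes in short steps, Python scripts to look and compute and a tool call to move; the robot and the scene stay as the last step left them, time stands still between calls to the robot, and variables do not carry over. Pictures are saved under pics/ and viewed, about 8 in all and at most 12, crops included, and the job is handed in when it is done.

Besides the shell and the picture viewer there is one more tool, called as name(argument=value, ...) on one line, values as JSON. play_rows: Moves the arm, as the interface text tells. Its arguments: {"type":"object","properties":{"plan":{"type":"array","items":{"type":"array","items":{"type":"number"}}}},"required":["plan"]}

```bash
mkdir -p pics; cat > h.py <<'E'
from workcell import *
import numpy as np, cv2
def save(c,n,crop=None,s=1):
    f=c["frame"]
    if crop: f=f[crop[1]:crop[3],crop[0]:crop[2]]
    cv2.imwrite("pics/"+n,cv2.resize(np.ascontiguousarray(f[:,:,::-1]),None,fx=s,fy=s,interpolation=cv2.INTER_CUBIC))
def px(c,p):
    q=c["camera_from_world"]@np.r_[p,1]; x,y,z=q[0],-q[1],-q[2]
    return np.round([c["cx"]+c["fx"]*x/z,c["cy"]+c["fy"]*y/z],1)
def world(c,u,v):
    d=float(c["depth"][int(v),int(u)])
    q=np.array([(u-c["cx"])/c["fx"]*d,-(v-c["cy"])/c["fy"]*d,-d,1])
    return (np.linalg.inv(c["camera_from_world"])@q)[:3]
E
python3 - <<'E'
from h import *
o=get_obs(); print(o["clock"],o["eef_pos"],o["tool_rot"],o["grip_width"])
ims=[]
for n in ["scene","side"]:
    c=camera(n); save(c,n+"0.png"); ims.append(c["frame"])
    for t in ["cover","green_cover","blue_corner","yellow_corner"]:
        for r in pinpoint(t,c): print(n,t,np.round(r["centre"],3),round(r["confidence"],2),px(c,r["centre"]))
im=np.hstack(ims)[:,:,::-1]
E
```

```text
0.0 [0.2238437  0.44636653 0.23039076] [ 0.16211892  0.68826822 -0.16360817  0.687922  ] 0.08534870706993887
scene cover [0.807 0.285 0.002] 0.94 [399.2 298.2]
scene cover [ 0.814 -0.23  -0.001] 0.81 [149.9 302. ]
scene cover [0.538 0.022 0.045] 0.77 [270.2 199.8]
scene cover [ 0.243  0.249 -0.002] 0.63 [343.8 149.2]
scene green_cover [0.514 0.318 0.004] 0.95 [385.9 206.1]
scene blue_corner [0.156 0.217 0.026] 0.9 [330.7 126.4]
scene blue_corner [ 0.629 -0.009  0.064] 0.85 [257.4 218.5]
scene blue_corner [0.902 0.263 0.027] 0.74 [401.6 329.4]
scene blue_corner [ 0.787 -0.326  0.021] 0.67 [104.4 285.2]
scene yellow_corner [0.44  0.057 0.054] 0.96 [283.1 173.3]
scene yellow_corner [ 0.832 -0.13   0.015] 0.96 [196.6 304.1]
scene yellow_corner [0.709 0.309 0.015] 0.89 [400.9 258.8]
scene yellow_corner [0.334 0.284 0.014] 0.7 [361.4 162.2]
side cover [0.808 0.285 0.   ] 0.89 [319.6 107.5]
side cover [ 0.243  0.25  -0.002] 0.74 [133.7 161.8]
side cover [0.537 0.028 0.04 ] 0.62 [265.7 182.1]
side cover [ 0.81  -0.233  0.003] 0.62 [414.9 241.6]
side green_cover [0.518 0.317 0.001] 0.92 [224.2 122.4]
side blue_corner [ 0.631 -0.012  0.065] 0.91 [307.8 176.9]
side blue_corner [0.906 0.268 0.022] 0.86 [352.6  98.2]
side blue_corner [0.153 0.212 0.021] 0.76 [ 99.5 174.2]
side blue_corner [ 0.789 -0.328  0.026] 0.71 [432.8 272.7]
side yellow_corner [0.338 0.284 0.014] 0.88 [164.7 141. ]
side yellow_corner [0.702 0.308 0.012] 0.73 [283.9 107.4]
side yellow_corner [ 0.83  -0.135  0.017] 0.65 [401.2 204.7]
side yellow_corner [0.444 0.061 0.054] 0.6 [225.7 178.4]
side yellow_corner [ 0.629 -0.01   0.063] 0.57 [306.8 177.1]
```

View pics/scene0.png

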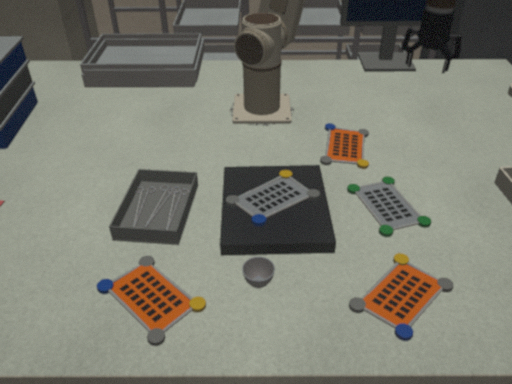

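```bash
python3 - <<'E'
from h import *
c=camera("side"); save(c,"crop.png",(190,100,350,230),4)
for n,hues in (("blue",(100,130)),("yellow",(20,35))):
  for cam in ("scene","side"):
    c=camera(cam); h=cv2.cvtColor(c["frame"],cv2.COLOR_RGB2HSV)
    m=cv2.inRange(h,(hues[0],90,60),(hues[1],255,255))
    k,l,s,ce=cv2.connectedComponentsWithStats(m)
    for i in range(1,k):
      if s[i,4]>25:
        P=np.array([world(c,u,v) for v,u in np.argwhere(l==i)]); z=np.percentile(P[:,2],90)
        T=P[abs(P[:,2]-np.median(P[:,2]))<.004]
        print(n,cam,s[i,4],np.round(ce[i]),np.round(T.mean(0),4),round(z,4))
from scipy.spatial.transform import Rotation as R
print(R.from_quat(get_obs()["tool_rot"]).as_matrix().round(3))
E
```

```text
blue scene 40 [330. 126.] [0.1526 0.215  0.0251] 0.0283
blue scene 137 [258. 219.] [ 0.6321 -0.0067  0.0646] 0.0667
blue scene 163 [104. 285.] [ 0.7903 -0.3242  0.0241] 0.0259
blue scene 201 [404. 331.] [0.904  0.2669 0.025 ] 0.0268
blue side 1333 [23. 16.] [-0.058   1.5266 -0.2017] -0.1969
blue side 51 [352.  99.] [0.9025 0.2635 0.0243] 0.0269
blue side 78 [ 99. 174.] [0.1519 0.2097 0.0238] 0.0263
blue side 123 [307. 176.] [ 0.6298 -0.0102  0.0642] 0.0665
blue side 138 [433. 274.] [ 0.7881 -0.3287  0.0245] 0.0266
yellow scene 79 [363. 163.] [0.3395 0.2861 0.0154] 0.0176
yellow scene 98 [285. 173.] [0.4444 0.0626 0.0553] 0.0569
yellow scene 130 [401. 258.] [0.7086 0.3085 0.0155] 0.0175
yellow scene 194 [197. 303.] [ 0.8297 -0.1291  0.0144] 0.0163
yellow side 68 [286. 107.] [0.7061 0.3044 0.014 ] 0.0164
yellow side 73 [165. 141.] [0.3378 0.2824 0.0144] 0.0172
yellow side 142 [225. 179.] [0.4427 0.0589 0.054 ] 0.0559
yellow side 106 [400. 205.] [ 0.8277 -0.1327  0.0148] 0.0171
[[ 0.     0.448  0.894]
 [ 0.     0.894 -0.448]
 [-1.     0.     0.   ]]
```

View pics/crop.png

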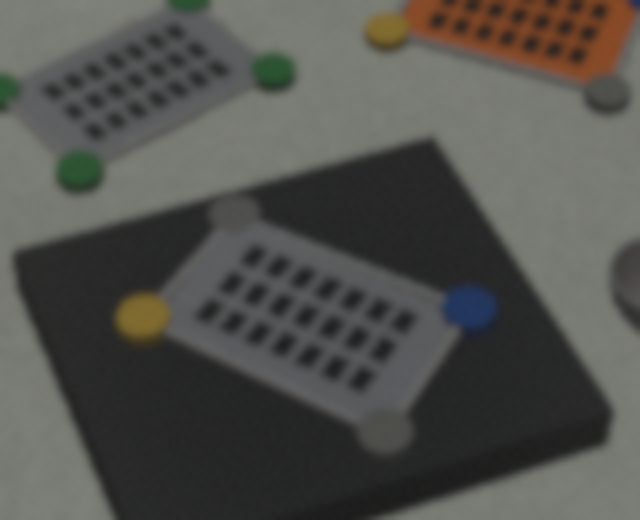

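The cover I want is the steel one on black granite at scene (270,200), with blue at (258,219) and yellow at (285,173). It could be confused with the orange covers at (152,298), (402,294) and (346,145), or the green-capped one at (388,205). The close crop confirms it: grey perforated metal, a blue and a yellow cap, on the granite. The measured blue-to-yellow distance is 200 mm (199 expected), with heights of 64.5 and 54.5 mm.

play_rows(plan=[[0,-11,28,0,0,0,1],[0,-11,28,0,0,0,1],[0,-11,28,0,0,0,1],[0,-11,28,0,0,0,1],[0,-11,28,0,0,0,1],[0,-11,28,0,0,0,1],[0,-11,28,0,0,0,1],[0,-11,28,0,0,0,1],[0,-11,28,0,0,0,1],[0,-11,28,0,0,0,1],[0,-11,28,0,0,0,1],[0,-11,28,0,0,0,1],[10,-11,28,0,0,0,1],[10,-11,28,0,0,0,1],[10,-11,28,0,0,0,1],[10,-11,28,0,0,0,1],[10,-11,28,0,0,0,1],[10,-11,28,0,0,0,1],[10,-11,28,0,0,0,1],[10,-11,28,0,0,0,1]])

```text
clock: 2.42
eef_pos: [0.627, -0.002, 0.1507]
tool_rot: [0.163, 0.688, -0.163, 0.688]
ft_force: [0.2, 1.0, 0.5]
grip_width: 0.0002
```

```bash
cat > m.py <<'E'
from h import *
import sys
from scipy.spatial.transform import Rotation as R
def meas(cams=("scene","side")):
  for cam in cams:
    c=camera(cam)
    for t in ("blue_corner","yellow_corner"):
      print(cam,t,[(np.round(r["centre"],3).tolist(),round(r["confidence"],2)) for r in pinpoint(t,c) if .4<r["centre"][0]<.7 and abs(r["centre"][1])<.15])
  return c
def to(p):
  o=get_obs(); d=np.array(p)-o["eef_pos"]
  print("t",o["clock"],"tcp",o["eef_pos"].round(4) if hasattr(o["eef_pos"],"round") else o["eef_pos"],"tool shift mm",(1000*R.from_quat(o["tool_rot"]).inv().apply(d)).round(1),"F",np.round(o["ft_force"],2),"w",o["grip_width"])
E
python3 - <<'E'
from m import *
to([.631,-.009,.0645]); print(R.from_quat(get_obs()["tool_rot"]).as_matrix().round(3))
c=meas(("scene","side","wrist")); save(c,"w1.png")
E
```

```text
t 2.4167 tcp [ 0.627  -0.002   0.1507] tool shift mm [86.2 -4.4  6.7] F [0.17 1.02 0.54] w 0.0002413858326540206
[[ 0.     0.448  0.894]
 [ 0.     0.894 -0.448]
 [-1.     0.    -0.   ]]
scene blue_corner [([0.628, -0.009, 0.066], 0.63)]
scene yellow_corner []
side blue_corner [([0.534, 0.026, 0.042], 0.71), ([0.632, -0.014, 0.066], 0.7)]
side yellow_corner [([0.441, 0.061, 0.056], 0.94)]
wrist blue_corner [([0.628, -0.012, 0.062], 0.58)]
wrist yellow_corner []
```

View pics/w1.png

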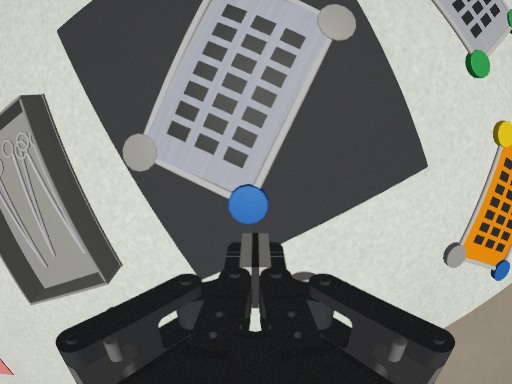

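The wrist view shows the blue cap at (248,204), just ahead of the shut fingertips at (255,240). That agrees with the estimate of (0.630, -0.010). I'll move over it and go down to just above the cap.

play_rows(plan=[[12,-3,3,0,0,0,1],[12,-3,3,0,0,0,1],[12,0,0,0,0,0,1],[12,0,0,0,0,0,1],[10,0,0,0,0,0,1],[8,0,0,0,0,0,1],[6,0,0,0,0,0,1],[4,0,0,0,0,0,1],[2,0,0,0,0,0,1],[0,0,0,0,0,0,1]])

```text
clock: 3.7
eef_pos: [0.6287, -0.0087, 0.073]
tool_rot: [0.163, 0.688, -0.163, 0.688]
ft_force: [0.5, -0.4, -0.4]
grip_width: -0.0002
```

```bash
python3 - <<'E'
from m import *
to([.630,-.010,.0545]); c=camera("side"); save(c,"s2.png",(200,100,400,250),4)
E
```

```text
t 3.7 tcp [ 0.6287 -0.0087  0.073 ] tool shift mm [18.5 -0.6  1.7] F [ 0.46 -0.36 -0.38] w -0.00020081496388291744
```

View pics/s2.png

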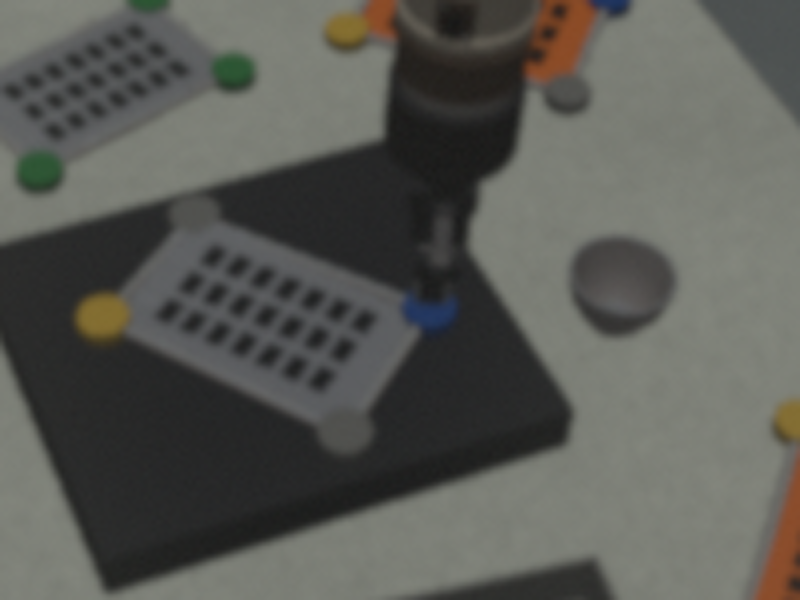

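The fingertips are over the blue cap, at about (430,300) in the crop. Next I press down slowly.

play_rows(plan=[[2,0,0,0,0,0,1],[2,0,0,0,0,0,1],[2,0,0,0,0,0,1],[2,0,0,0,0,0,1],[2,0,0,0,0,0,1],[2,0,0,0,0,0,1],[2,0,0,0,0,0,1],[2,0,0,0,0,0,1],[0,0,0,0,0,0,1],[0,0,0,0,0,0,1]])

```text
clock: 4.58
eef_pos: [0.6286, -0.0088, 0.0571]
tool_rot: [0.163, 0.688, -0.163, 0.688]
ft_force: [-0.5, -0.0, 0.8]
grip_width: -0.0001
```

```bash
python3 - <<'E'
from m import *
to([.630,-.010,.0545]); meas(("side","scene"))
E
```

```text
t 4.5833 tcp [ 0.6286 -0.0088  0.0571] tool shift mm [ 2.6 -0.4  1.8] F [-0.5  -0.01  0.76] w -9.95594549974047e-05
side blue_corner [([0.634, -0.014, 0.054], 0.93)]
side yellow_corner [([0.443, 0.061, 0.062], 0.84), ([0.536, 0.024, 0.043], 0.57)]
scene blue_corner [([0.629, -0.009, 0.059], 0.98), ([0.536, 0.024, 0.041], 0.44)]
scene yellow_corner [([0.447, 0.059, 0.061], 0.86)]
```

Rocking works: blue is going down and yellow is coming up. I'll press about 1 mm at a time until it feels rigid.

play_rows(plan=[[1,0,0,0,0,0,1],[0.5,0,0,0,0,0,1],[0.5,0,0,0,0,0,1],[0,0,0,0,0,0,1],[0,0,0,0,0,0,1],[0,0,0,0,0,0,1]])

```text
clock: 5.38
eef_pos: [0.6289, -0.0088, 0.0554]
tool_rot: [0.163, 0.688, -0.163, 0.688]
ft_force: [0.7, 0.1, 1.6]
grip_width: -0.0001
```

play_rows(plan=[[0.5,0,0,0,0,0,1],[0.5,0,0,0,0,0,1],[0,0,0,0,0,0,1],[0,0,0,0,0,0,1]])

```text
clock: 5.72
eef_pos: [0.629, -0.0088, 0.0551]
tool_rot: [0.163, 0.688, -0.163, 0.688]
ft_force: [-0.5, -0.2, 4.3]
grip_width: -0.0
```

play_rows(plan=[[0.3,0,0,0,0,0,1],[0,0,0,0,0,0,1],[0,0,0,0,0,0,1],[0,0,0,0,0,0,1]])

```text
clock: 6.05
eef_pos: [0.6291, -0.0087, 0.055]
tool_rot: [0.163, 0.688, -0.163, 0.688]
ft_force: [-0.8, 0.4, 7.3]
grip_width: -0.0
```

```bash
python3 - <<'E'
from m import *
to([.630,-.010,.0545]); meas(("side","scene","side"))
E
```

```text
t 6.05 tcp [ 0.6291 -0.0087  0.055 ] tool shift mm [ 0.5 -0.7  1.4] F [-0.78  0.44  7.27] w -4.9166727300326447e-05
side blue_corner [([0.634, -0.009, 0.054], 0.75)]
side yellow_corner [([0.441, 0.064, 0.066], 0.97)]
scene blue_corner [([0.629, -0.008, 0.059], 0.74)]
scene yellow_corner []
side blue_corner [([0.633, -0.011, 0.053], 0.86)]
side yellow_corner [([0.442, 0.063, 0.063], 0.88)]
```

Blue is down and rigid at 7 N, with yellow up at about 64 mm. Now I release it slowly and lift off.

play_rows(plan=[[-1,0,0,0,0,0,1],[-2,0,0,0,0,0,1],[-2,0,0,0,0,0,1],[-2,0,0,0,0,0,1],[-2,0,0,0,0,0,1],[-2,0,0,0,0,0,1],[-3,0,0,0,0,0,1],[-8,0,0,0,0,0,1],[-12,0,0,0,0,0,1],[-12,0,0,0,0,0,1],[-6,-2,-18,0,0,0,1],[0,-2,-20,0,0,0,1],[0,-2,-20,0,0,0,1],[0,-2,-20,0,0,0,1],[0,-2,-20,0,0,0,1],[0,-2,-20,0,0,0,1],[0,-2,-20,0,0,0,1],[0,-2,-20,0,0,0,1],[0,-2,-20,0,0,0,1],[0,-2,-18,0,0,0,1]])

```text
clock: 8.17
eef_pos: [0.4437, 0.0616, 0.1067]
tool_rot: [0.163, 0.688, -0.163, 0.688]
ft_force: [0.1, -0.1, 0.1]
grip_width: 0.0001
```

```bash
python3 - <<'E'
from m import *
to([.443,.061,.0545]); c=meas(("side","scene","wrist")); save(c,"w3.png")
E
```

```text
t 8.1667 tcp [0.4437 0.0616 0.1067] tool shift mm [52.2 -0.9 -0.4] F [ 0.07 -0.14  0.14] w 6.762484423020456e-05
side blue_corner [([0.628, -0.012, 0.062], 0.68), ([0.441, 0.061, 0.052], 0.44)]
side yellow_corner [([0.444, 0.059, 0.054], 0.74)]
scene blue_corner [([0.626, -0.009, 0.068], 0.9)]
scene yellow_corner [([0.445, 0.057, 0.053], 0.95)]
wrist blue_corner []
wrist yellow_corner [([0.441, 0.062, 0.052], 0.61)]
```

View pics/w3.png

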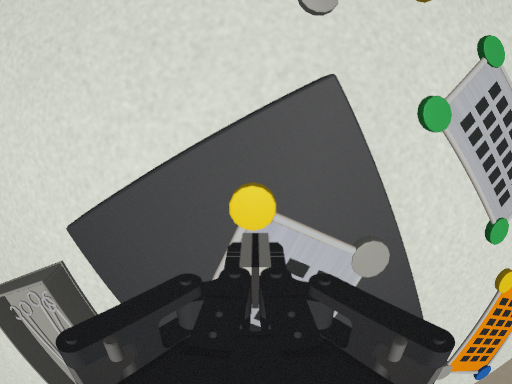

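Blue is back up at about 65 mm, and the yellow cap at (252,207) lines up with the fingertips. Going down to it.

play_rows(plan=[[10,0,0,0,0,0,1],[10,0,0,0,0,0,1],[10,0,0,0,0,0,1],[8,0,0,0,0,0,1],[4,0,0,0,0,0,1],[2,0,0,0,0,0,1],[2,0,0,0,0,0,1],[2,0,0,0,0,0,1],[1,0,0,0,0,0,1],[1,0,0,0,0,0,1],[0,0,0,0,0,0,1],[0,0,0,0,0,0,1]])

```text
clock: 9.62
eef_pos: [0.4447, 0.0612, 0.0562]
tool_rot: [0.163, 0.688, -0.163, 0.688]
ft_force: [0.5, 0.2, 0.3]
grip_width: -0.0006
```

play_rows(plan=[[0.5,0,0,0,0,0,1],[0.5,0,0,0,0,0,1],[0.5,0,0,0,0,0,1],[0,0,0,0,0,0,1],[0,0,0,0,0,0,1]])

```text
clock: 10.03
eef_pos: [0.4449, 0.0613, 0.055]
tool_rot: [0.163, 0.688, -0.163, 0.688]
ft_force: [-1.4, -0.6, 5.3]
grip_width: 0.0002
```

play_rows(plan=[[0.4,0,0,0,0,0,1],[0,0,0,0,0,0,1],[0,0,0,0,0,0,1],[0,0,0,0,0,0,1],[0,0,0,0,0,0,1],[0,0,0,0,0,0,1]])

```text
clock: 10.53
eef_pos: [0.4449, 0.0613, 0.0548]
tool_rot: [0.163, 0.688, -0.163, 0.688]
ft_force: [-1.0, -0.2, 8.2]
grip_width: 0.0001
```

```bash
python3 - <<'E'
from m import *
to([.443,.061,.0545]); c=meas(("scene","side")); save(c,"s4.png",(190,100,350,230),4)
E
```

```text
t 10.5333 tcp [0.4449 0.0613 0.0548] tool shift mm [ 0.3 -1.1 -1.6] F [-1.04 -0.23  8.18] w 5.77412029132308e-05
scene blue_corner [([0.63, -0.008, 0.067], 0.72)]
scene yellow_corner [([0.442, 0.059, 0.056], 0.91)]
side blue_corner [([0.628, -0.011, 0.064], 0.95)]
side yellow_corner [([0.441, 0.063, 0.053], 0.66), ([0.629, -0.013, 0.062], 0.43)]
```

View pics/s4.png

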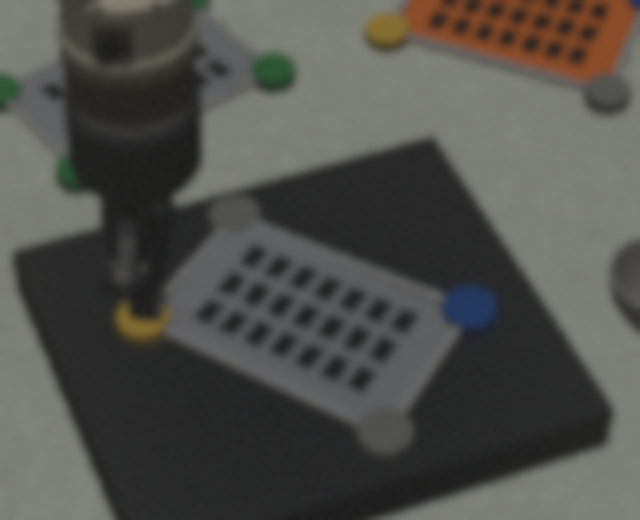

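The fingers are holding yellow down at (140,315) with 8 N, and blue is up. Releasing and retreating upwards.

play_rows(plan=[[-1,0,0,0,0,0,1],[-2,0,0,0,0,0,1],[-3,0,0,0,0,0,1],[-8,0,0,0,0,0,1],[-15,0,0,0,0,0,1],[-20,0,0,0,0,0,1],[-20,0,0,0,0,0,1],[-20,0,0,0,0,0,1],[-15,0,0,0,0,0,1],[0,0,0,0,0,0,1],[0,0,0,0,0,0,1],[0,0,0,0,0,0,1]])

```text
clock: 11.83
eef_pos: [0.4441, 0.0611, 0.1575]
tool_rot: [0.163, 0.688, -0.163, 0.688]
ft_force: [0.0, -1.0, 0.2]
grip_width: 0.0004
```

```bash
python3 - <<'E'
from m import *
to([.443,.061,.0545]); c=meas(("scene","side"))
for r in pinpoint("green_cover",c): print(r)
job_done()
E
```

```text
t 11.8333 tcp [0.4441 0.0611 0.1575] tool shift mm [103.   -0.5  -0.8] F [ 0.05 -0.99  0.23] w 0.0003888638651367143
scene blue_corner [([0.629, -0.008, 0.066], 0.96)]
scene yellow_corner [([0.442, 0.059, 0.055], 0.81)]
side blue_corner [([0.628, -0.012, 0.063], 0.84)]
side yellow_corner [([0.443, 0.063, 0.053], 0.76)]
{'centre': [0.5186, 0.3185, 0.0022], 'confidence': 0.95}
the job is handed in; nothing more can be done
```

The rocking check is done and the job is handed in at about 12 s, though it reports no verdict. With the fingers shut I pressed the blue corner down and let it rise, then pressed the yellow corner and let go.

| | Wrist force | Pressed corner | Other corner |
|---|---|---|---|
| Blue pressed | about 7 N | fingertips at 55 mm (rigid) | yellow up at 63–66 mm |
| Yellow pressed | about 8 N | fingertips at 55 mm (rigid) | blue up at 64–67 mm |

- **Final state:** blue is up at 63–66 mm and yellow is down at 53–55 mm. Both caps are within about 4 mm of where they started, which is as fine as the cameras measure.
- **Green cover:** it still reads where it was, and nothing else was touched. The gripper ended about 100 mm above the cover.
- **Disagreements:** with blue pressed, the scene camera put it at 59 mm while the side camera (53–54 mm) and the fingertips (55 mm) put it lower. I put that down to the fingers partly hiding the cap. The networks also gave a few false corner reports at the middle of the cover and on the wrong cap, which I ignored.

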